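Shut and latch the sample cool box

ROBOT

A 6-joint arm with a two-finger parallel gripper is mounted at the origin on the work surface. World frame = base frame: x ahead of the robot, y to its left, z up, the work surface at z = 0. Lengths are in m, angles in rad, forces in N, time in s.
With the tool pointing down it reaches from about 0.325 to 0.925 m from the base axis. Payload 3.1 kg.
Tool frame: the origin (TCP) lies at the very end of the fingers, on their centre line; the grasp point (between the pads) lies 19 mm behind it; z points along the fingers, x is the direction in which the jaws open and shut, and the axes are right-handed (so a half turn about z gives the same grasp; the last joint's range is limited). The gripper opens to 85 mm and grips with 20 to 120 N. Pads are 22 mm wide; open, the fingers measure 114 mm over their backs; the gripper's body (76 mm by 85 mm) begins 54 mm behind the grasp point. The pads swing forward as they close: fully open they stand 13 mm farther back than shut.
Start: joints at [-1.277, 0.217, 1.613, -0, 1.311, -0.112], TCP at [0.247, -0.574, 0.231] pointing down, gripper open.
Joint ranges: [-2.75, 2.75], [-0.78, 2.1], [0.31, 2.55], [-1.13, 4.27], [0.13, 2.63], [-2.58, 2.58]. Speed limits (rad/s): [2.79, 2.79, 3.14, 3.14, 3.14, 3.14].

INTERFACE

Orientations are given as a rotation vector (axis times angle).
In Python, from rig import read_state, get_image, ctrl gives the robot as it stands. The module is installed in compiled form; this text tells all that it offers.
- The arm moves only by the shell command python3 -m handwheel 'ROWS'. ROWS is JSON, a list of rows, each an object of numbers: "claw": the opening, from 0 (shut) to 1 (fully open); "x", "y", "z": the shift along the world's x, y, z in cm; "turn": the turn about the world's z in rad. In form: [{"claw": .., "x": .., "y": .., "z": .., "turn": ..}, ...]. A call has 1 to 10 rows; each row shifts and turns the commanded pose from where the row before left it; what a row does not reach is not made up. A row lasts 1/12 s, in which the tool goes at most 41.7 mm and 7.16 degrees, less where a joint would pass 70% of its speed; a pose out of reach is approached as far as the arm can. A call is refused whole if a number of a shift passes 4.17 or a number of a turn 0.125, either way. A call with a gripper value outside its range is refused whole. The fingers move at their own pace and stop on an object; the grip force is fixed at half the most. Time passes only in rows, so rows that do not move let the fingers close. It gives the time, the measured TCP pose, the force and the opening at its end, in the units of the state.
- read_state(): the state, without advancing time (a new reading comes with each control period).
- get_image(name): name is "side" or "top"; returns a dict with "image" (384x512x3 uint8, blue, green, red), "fx", "fy", "cx", "cy" (pixels), "extrinsics" (4x4, takes a point from camera to world coordinates). Camera axes: x right, y down, z forward; pixel columns grow to the right and rows downward; lengths in m; the calibration is good to about 2 mm. A picture is of the moment at which its call begins. There is no depth.
- ctrl.finish_job(): hands the job in, once; it reports no verdict.
The state is a dict: "t": time; "qpos": joint angles; "qd": joint speeds; "joint_torque": joint torques, N m; "ee_pos": TCP position; "tcp_rot": TCP orientation; "contact_force": force on the tool from outside, world axes, zero at the start; "wrist_torque": the same for the moment, N m; "width": opening from 0.0 (shut) to 1.0 (fully open).
Only numpy, scipy, OpenCV 4.12 (cv2) and the standard library are available. Lean on these libraries where they do the work, as an engineer would, in place of code of your own. Each camera call takes 0.05 s, during which the arm holds its last target.

TASK

Close the sample cool box and latch it: raise the steel latch bar by its black grip so that it clears the low lip of the yellow keeper, slide the lid shut with it until the bar comes gently up against the keeper's tall back stop, let the bar drop all the way into the notch and let go. The keeper has been moved along its rail, so feel for it: never ram it or press hard on it with the bar, and do not shift anything else on the bench.

Things in the scene. Friction and masses are not known exactly. Their poses are not given: they have to be found in the camera images.
- box: Blue and white insulated sample cool box, 180 (its x) x 320 (its y) x 100 mm high, fixed to the bench. Origin: centre of its underside, z up. Its +x side is the latch side, away from the robot. A white lid slides on top along the box's y; +y is the closing direction. The opening, with red-capped vials in it, is in the +y half.
- lid (a joint): How far the lid (white plate 120 x 165 x 10 mm, top 112 mm above the bench) is slid shut along the box's +y, in m: 0 open, 0.135 mechanical end. Rubs with about 2.5 N, stays where left, starts between 0 and 0.035. The bar meets the keeper's back stop at a reading that differs every time, between 0.095 and 0.128; the opening is then covered.
- bar: Steel gravity latch bar, 9 mm wide (box y), 10 mm high, hinged on the lid and travelling with it. Its x runs along the bar, out over the box's +x wall. Level when down, against a stop; its outer end can be raised by up to 1.0 rad and falls by its own weight (about 120 g) when let go. Origin on the hinge: see hinge.
- hinge (a point): The bar's hinge, whose line is along the box's y: in the box's frame x = 0, y = -0.0325 + lid reading, z = 0.128 (m).
- knob (a point): Centre of the black barrel grip at the bar's outer end: 24 mm diameter, 30 mm long along the bar, 137 mm from the hinge, 128 mm above the bench when the bar is down. 32 mm free between grip and box wall. It moves in an arc about the hinge as the bar is raised.
- rail: Dark slotted steel rail, 20 x 115 x 10 mm, fixed on the box's +x wall, axes as the box. Origin: centre of its underside, at 0.079, 0.0725, 0.100 m in the box's frame. The yellow keeper, 18 mm wide along x, is clamped on it, its place along the rail set by hand and not measured: the middle of its notch lies anywhere from y = -0.011 to +0.021 in the rail's frame.
- rail_top (a point): Middle of the rail's top face, 110 mm above the bench, under the yellow keeper. Going in +y the keeper has a low square lip (34 mm long, top 137 mm above the bench, 14 mm above the lowered bar's underside), a 12 mm notch, and a tall back stop (24 mm long, top 165 mm). Raised by 0.24 to 0.42 rad (grip 33 to 56 mm up) the bar passes over the lip and meets the back stop.
- tube_rack: Bystander: white tube rack, 60 x 130 x 50 mm, with eight capped tubes standing 73 mm high; origin at the centre of its underside. Leave it alone.
- cold_pack: Bystander: flat blue hard-shell cold pack, 90 x 150 x 28 mm; origin at the centre of its underside. Leave it alone.
- reagent_jar: Bystander: amber jar with red cap, 64 mm across, 85 mm high; origin at the centre of its underside. Leave it alone.
- beaker: Bystander: glass beaker, 72 mm across, 85 mm high; origin at the centre of its underside. Leave it alone.
- dish_stack: Bystander: stack of clear round dishes, 90 mm across, 45 mm high; origin at the centre of its underside. Leave it alone.
- slide_box: Bystander: green slide storage box, 100 x 170 x 36 mm; origin at the centre of its underside. Leave it alone.
- wash_bottle: Bystander: white bottle with blue cap, 64 mm across, 170 mm high; origin at the centre of its underside. Leave it alone.

How it is judged:
By the outcome, as a careful person would: the job done as asked, in the order asked, and still so for the second after the job is handed in, with the robot touching nothing.
It also fails if it takes over 38 s, if anything falls off the work surface, if the arm or the gripper's body presses on something with over 40 N, if the wrist force passes 120 N, or if a joint passes its speed limit or range.

## Working session

There is one attempt and no reset: what is moved stays moved. The work goes in short steps, Python scripts to look and compute and a shell command to move; the robot and the scene stay as the last step left them, time stands still between calls to the robot, and variables do not carry over. Pictures are saved under pics/ and viewed, and the job is handed in when it is done.

```bash
mkdir -p pics
python3 - <<'E'
from rig import read_state,get_image
import cv2,numpy as np
for n in("top","side"):
    d=get_image(n);cv2.imwrite(f"pics/{n}0.png",d["image"]);print(n,d["fx"],d["fy"],d["cx"],d["cy"],np.round(d["extrinsics"],4).tolist())
s=read_state();print({k:np.round(v,3).tolist() for k,v in s.items()})
E
```

```text
top 419.34637756641513 419.34637756641513 255.3280017930031 188.6080423259759 [[0.0233, -0.9977, 0.0634, 0.4995], [-0.9997, -0.0229, 0.0077, 0.0012], [-0.0062, -0.0636, -0.998, 1.2142], [0.0, 0.0, 0.0, 1.0]]
side 404.7176179239278 404.7176179239278 257.303079584029 192.21711835854816 [[-0.9907, -0.0924, 0.1002, 0.4613], [-0.1362, 0.7013, -0.6997, 0.7618], [-0.0056, -0.7068, -0.7074, 0.8588], [0.0, 0.0, 0.0, 1.0]]
{'t': 0.1, 'qpos': [-1.277, 0.218, 1.615, 0.0, 1.311, -0.112], 'qd': [0.001, -0.001, -0.001, -0.0, -0.0, 0.001], 'joint_torque': [-0.001, -39.807, -30.497, -0.0, 0.004, -0.0], 'ee_pos': [0.247, -0.574, 0.23], 'tcp_rot': [-2.622, 1.727, 0.003], 'contact_force': [0.087, 0.67, -0.529], 'wrist_torque': [-0.005, 0.025, -0.002], 'width': 1.0}
```

View pics/top0.png

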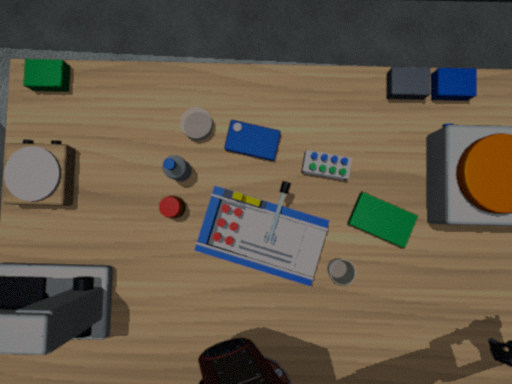

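View pics/side0.png

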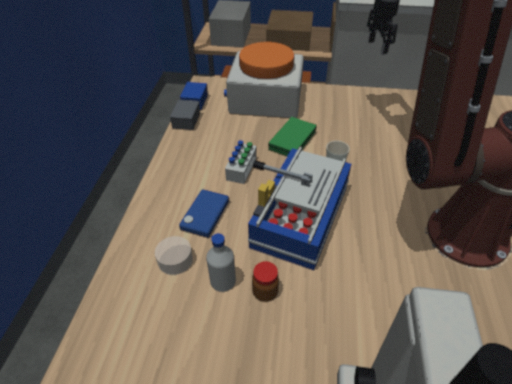

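The top view shows the box near pixel (262,235), the grip near (285,187), and the yellow keeper at about (247,199). I'll zoom in to measure them.

```bash
cat > h.py <<'E'
import cv2,numpy as np
from rig import get_image,read_state
def load(n):
    d=get_image(n);d["K"]=np.array([[d["fx"],0,d["cx"]],[0,d["fy"],d["cy"]],[0,0,1]]);return d
def ray(d,uv):
    E=np.array(d["extrinsics"]);v=E[:3,:3]@np.array([(uv[0]-d["cx"])/d["fx"],(uv[1]-d["cy"])/d["fy"],1]);return E[:3,3],v
def onz(d,uv,z):
    o,v=ray(d,uv);return o+v*(z-o[2])/v[2]
def proj(d,p):
    E=np.array(d["extrinsics"]);q=E[:3,:3].T@(np.array(p)-E[:3,3]);return np.array([d["cx"]+d["fx"]*q[0]/q[2],d["cy"]+d["fy"]*q[1]/q[2]])
def tri(da,a,db,b):
    o1,v1=ray(da,a);o2,v2=ray(db,b);A=np.stack([v1,-v2],1);s=np.linalg.lstsq(A,o2-o1,rcond=None)[0]
    p,q=o1+v1*s[0],o2+v2*s[1];return (p+q)/2,np.linalg.norm(p-q)
def crop(d,c,w,h,k,fn):
    x,y=c;im=d["image"][y:y+h,x:x+w];cv2.imwrite(fn,cv2.resize(im,None,fx=k,fy=k,interpolation=cv2.INTER_CUBIC))
E
python3 - <<'E'
from h import *
t=load("top");s=load("side")
crop(t,(185,170),160,120,5,"pics/t1.png");crop(s,(225,130),150,140,4,"pics/s1.png")
im=t["image"];hsv=cv2.cvtColor(im,cv2.COLOR_BGR2HSV)
m=cv2.inRange(hsv,(100,120,60),(130,255,255));m[:184]=0;m[:,:190]=0;m[300:]=0;m[:,345:]=0
pts=cv2.findNonZero(m);r=cv2.minAreaRect(pts);print(r)
B=np.array([onz(t,p,0.1)[:2] for p in cv2.boxPoints(r)]);print(B.round(4),[np.linalg.norm(B[i]-B[i-1]).round(4) for i in range(4)],B.mean(0))
for n,d,z in(("top",t,.128),("side",s,.128)):
    h=cv2.cvtColor(d["image"],cv2.COLOR_BGR2HSV)
    y=cv2.inRange(h,(22,120,80),(35,255,255)); k,l,st,c=cv2.connectedComponentsWithStats(y);print(n,"yellow",[(st[i].tolist(),c[i].round(1).tolist()) for i in range(1,k) if st[i,4]>8])
    b=(d["image"].max(2)<50).astype(np.uint8); x0,y0,x1,y1=(270,170,300,205) if n=="top" else (235,150,280,185)
    bb=np.zeros_like(b);bb[y0:y1,x0:x1]=b[y0:y1,x0:x1];k,l,st,c=cv2.connectedComponentsWithStats(bb);print("black",[(st[i].tolist(),c[i].round(1).tolist()) for i in range(1,k) if st[i,4]>8])
E
```

```text
((262.1212158203125, 235.15509033203125), (120.90969848632812, 67.89490509033203), 17.16191864013672)
[[ 0.4049  0.167 ]
 [ 0.5777  0.1191]
 [ 0.4901 -0.1895]
 [ 0.3193 -0.1391]] [np.float64(0.3178), np.float64(0.1794), np.float64(0.3209), np.float64(0.1781)] [ 0.44800218 -0.01062963]
top yellow [([232, 191, 28, 15, 208], [245.5, 198.3])]
black [([280, 182, 10, 12, 81], [284.7, 187.1])]
side yellow [([258, 180, 16, 26, 198], [264.7, 190.5])]
black [([253, 161, 11, 8, 58], [258.1, 164.9])]
```

View pics/t1.png

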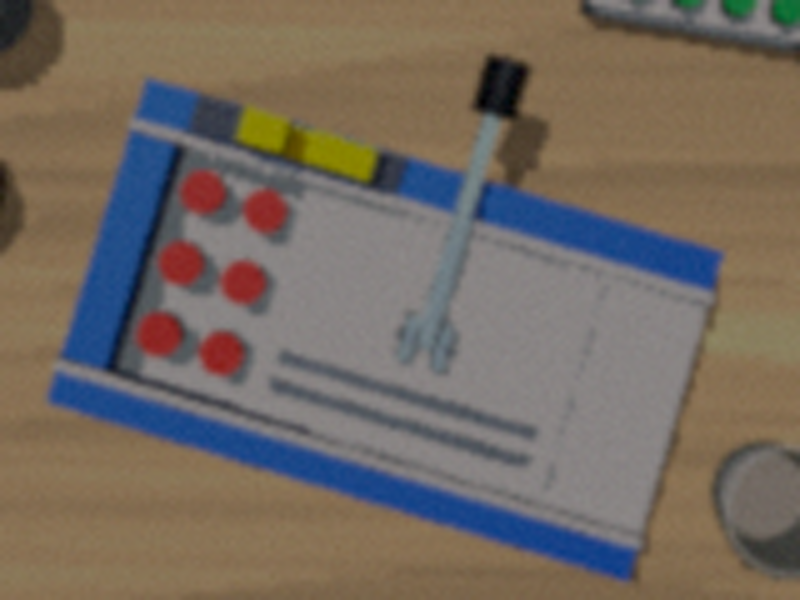

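View pics/s1.png

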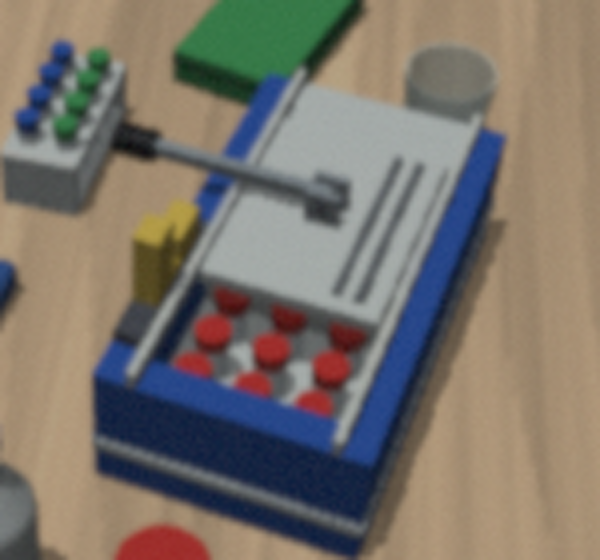

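```bash
cat >> h.py <<'E'
YAW=-0.2745;C=np.array([0.448,-0.0106])
X=np.array([np.cos(YAW),np.sin(YAW)]);Y=np.array([-X[1],X[0]])
def w2b(p): d=np.array(p)[:2]-C;return np.array([d@X,d@Y])
def b2w(a,b): return C+a*X+b*Y
E
python3 - <<'E'
from h import *
t=load("top");s=load("side")
k,e=tri(t,(284.7,187.1),s,(258.1,164.9));print("knob tri",k,e,"box",w2b(k), "onz",onz(t,(284.7,187.1),.132)[:2],w2b(onz(t,(284.7,187.1),.13)))
f=lambda u,v:(185+u/5-.4,170+v/5-.4)
for nm,uv,z in [("stop +y far corner",(245,105),.165),("stop +y near",(237,148),.165),("stop -y far",(292,118),.165),("stop-y near",(287,152),.165),("lip +y far",(312,130),.137),("lip+y near",(303,165),.137),("lip -y far",(379,152),.137),("lip -y near",(371,182),.137),("rail+y",(190,125),.11),("rail-y",(395,172),.11),("box corner ++",(148,80),.1),("+-",(722,253),.1),("--",(632,580),.1),("-+",(48,403),.1),("lid end mid",(575,393),.112),("hinge",(427,335),.128)]:
    p=onz(t,f(*uv),z);print(nm,p[:2].round(4),w2b(p).round(4))
# bystanders
for nm,uv,z in[("rack",(327,165),.06),("rackcorner",(303,172),.05),("green",(383,220),.036),("beaker",(341,271),.085),("pack",(253,140),.028)]:
    p=onz(t,uv,z);print(nm,p[:2].round(3),w2b(p).round(3))
E
```

```text
knob tri [ 0.57567045 -0.06645655  0.12769314] 0.0029423659884969373 box [ 0.13803137 -0.01915825] onz [ 0.57390481 -0.06630471] [ 0.13645686 -0.0195735 ]
stop +y far corner [0.5599 0.0636] [0.0876 0.1018]
stop +y near [0.5383 0.067 ] [0.0658 0.0992]
stop -y far [0.5539 0.0399] [0.0883 0.0773]
stop-y near [0.5368 0.042 ] [0.0713 0.0747]
lip +y far [0.5494 0.0305] [0.0865 0.067 ]
lip+y near [0.5313 0.0347] [0.0679 0.0662]
lip -y far [ 0.5389 -0.0042] [0.0858 0.0308]
lip -y near [ 5.234e-01 -5.000e-04] [0.0698 0.0302]
rail+y [0.5518 0.0956] [0.0712 0.1304]
rail-y [ 0.5296 -0.013 ] [0.0792 0.0198]
box corner ++ [0.5758 0.1195] [0.0877 0.1599]
+- [ 0.491  -0.1871] [ 0.0892 -0.1583]
-- [ 0.3189 -0.1421] [-0.0886 -0.1616]
-+ [0.4037 0.1673] [-0.0909  0.1592]
lid end mid [ 0.4165 -0.1094] [-0.0036 -0.1037]
hinge [ 0.4455 -0.0311] [ 0.0032 -0.0204]
rack [ 0.643 -0.187] [ 0.235 -0.117]
rackcorner [ 0.623 -0.122] [ 0.198 -0.059]
green [ 0.495 -0.349] [ 0.137 -0.313]
beaker [ 0.357 -0.223] [-0.03  -0.229]
pack [0.714 0.02 ] [0.247 0.102]
```

Measured positions:
- **Grip:** box frame (0.137, -0.0195), height 0.128, so the lid reads about 0.013.
- **Keeper:** lip from 0.0305 to 0.0655, back-stop face near 0.076, so I expect contact at a lid reading of about 0.104.

Next I move above the grip.

```bash
R='' ; python3 -m handwheel '[{"claw":1,"x":1.8,"y":2.8,"z":0,"turn":-0.038},{"claw":1,"x":1.8,"y":2.8,"z":0,"turn":-0.038},{"claw":1,"x":1.8,"y":2.8,"z":0,"turn":-0.038},{"claw":1,"x":1.8,"y":2.8,"z":0,"turn":-0.038},{"claw":1,"x":1.8,"y":2.8,"z":0,"turn":-0.038},{"claw":1,"x":1.8,"y":2.8,"z":0,"turn":-0.038},{"claw":1,"x":1.8,"y":2.8,"z":0,"turn":-0.038},{"claw":1,"x":1.8,"y":2.8,"z":0,"turn":-0.038},{"claw":1,"x":1.8,"y":2.8,"z":0,"turn":-0.038},{"claw":1,"x":1.8,"y":2.8,"z":0,"turn":-0.038}]'
```

```text
t: 1.13
ee_pos: [0.4274, -0.2928, 0.2315]
tcp_rot: [-2.248, 2.195, -0.001]
contact_force: [-0.1, -0.3, -0.1]
width: 1.0
```

```bash
python3 -m handwheel '[{"claw":1,"x":1.84,"y":2.83,"z":0,"turn":-0.037},{"claw":1,"x":1.84,"y":2.83,"z":0,"turn":-0.037},{"claw":1,"x":1.84,"y":2.83,"z":0,"turn":-0.037},{"claw":1,"x":1.84,"y":2.83,"z":0,"turn":-0.037},{"claw":1,"x":1.84,"y":2.83,"z":0,"turn":-0.037},{"claw":1,"x":1.84,"y":2.83,"z":0,"turn":-0.037},{"claw":1,"x":1.84,"y":2.83,"z":0,"turn":-0.037},{"claw":1,"x":1.84,"y":2.83,"z":0,"turn":-0.037},{"claw":1,"x":0,"y":0,"z":0,"turn":0},{"claw":1,"x":0,"y":0,"z":0,"turn":0}]'
python3 - <<'E'
from h import *
s=read_state();p=s["ee_pos"];r=s["tcp_rot"];print(p,w2b(p),np.degrees(2*np.arctan2(r[1],r[0])),np.degrees(YAW)+90)
t=load("top");d=load("side");crop(t,(185,150),160,120,5,"pics/t2.png");crop(d,(225,100),150,140,4,"pics/s2.png")
E
```

```text
t: 1.97
ee_pos: [0.5744, -0.0664, 0.2312]
tcp_rot: [1.906, -2.497, -0.0]
contact_force: [-0.1, -0.1, -0.3]
width: 0.998
[ 0.57442445 -0.06640667  0.2311522 ] [ 0.1368185  -0.01944799] -105.27224254087444 74.27230852365891
```

View pics/s2.png

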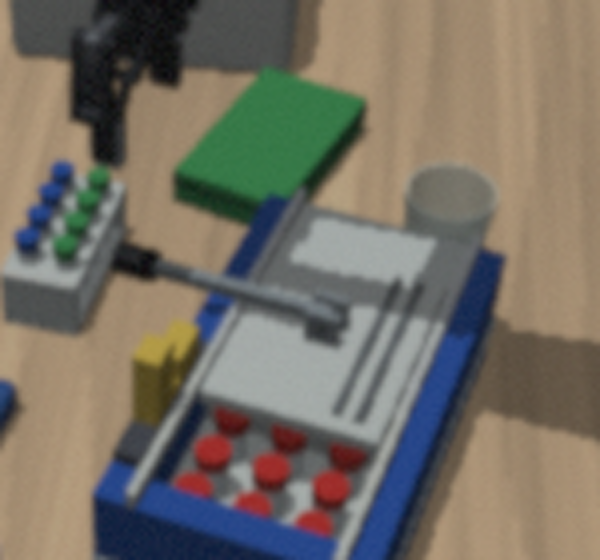

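```bash
python3 -m handwheel '[{"claw":1,"x":0,"y":0,"z":-3,"turn":0},{"claw":1,"x":0,"y":0,"z":-3,"turn":0},{"claw":1,"x":0,"y":0,"z":-3,"turn":0},{"claw":1,"x":0,"y":0,"z":-3.1,"turn":0},{"claw":1,"x":0,"y":0,"z":0,"turn":0},{"claw":1,"x":0,"y":0,"z":0,"turn":0}]'
python3 - <<'E'
from h import *
t=load("top");d=load("side");crop(t,(235,150),100,80,7,"pics/t3.png");crop(d,(225,100),150,110,5,"pics/s3.png")
E
```

```text
t: 2.57
ee_pos: [0.5714, -0.0687, 0.1084]
tcp_rot: [1.897, -2.499, -0.007]
contact_force: [0.6, -0.1, -0.0]
width: 1.001
```

View pics/s3.png

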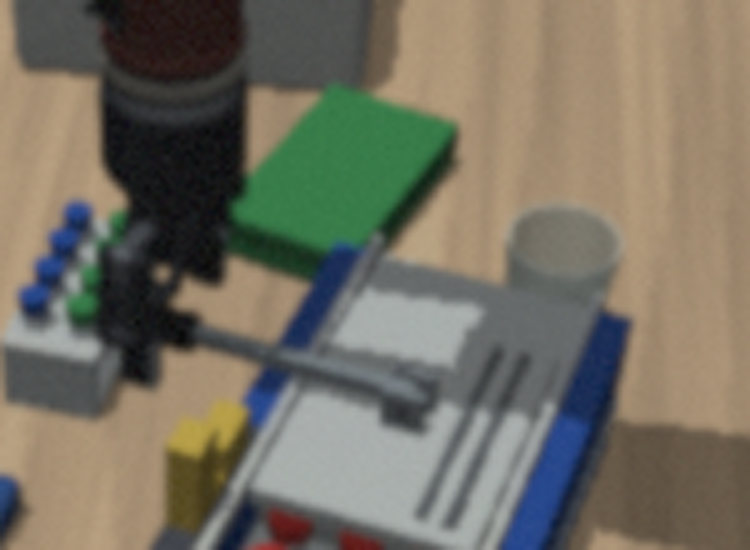

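View pics/t3.png

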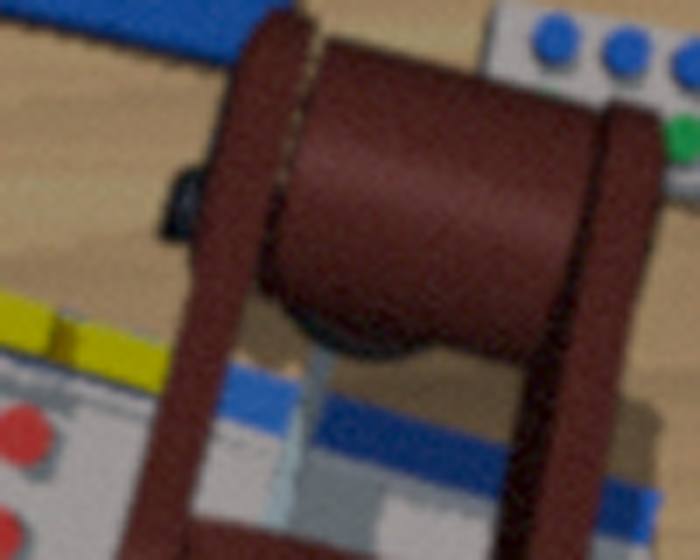

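The fingers straddle the grip in the side view, with the grip at about (175,325) in the crop. I correct the 3 mm drift, then close.

```bash
python3 -m handwheel '[{"claw":1,"x":0.2,"y":0.15,"z":0,"turn":0},{"claw":1,"x":0,"y":0,"z":0,"turn":0},{"claw":1,"x":0,"y":0,"z":0,"turn":0}]'; python3 -m handwheel '[{"claw":0,"x":0,"y":0,"z":0,"turn":0},{"claw":0,"x":0,"y":0,"z":0,"turn":0},{"claw":0,"x":0,"y":0,"z":0,"turn":0},{"claw":0,"x":0,"y":0,"z":0,"turn":0},{"claw":0,"x":0,"y":0,"z":0,"turn":0},{"claw":0,"x":0,"y":0,"z":0,"turn":0}]'
python3 - <<'E'
from h import *
s=read_state();print(w2b(s["ee_pos"]),s["contact_force"],s["wrist_torque"],s["width"]*85)
E
```

```text
t: 2.92
ee_pos: [0.5775, -0.0666, 0.1125]
tcp_rot: [-1.901, 2.498, -0.005]
contact_force: [-0.1, 0.5, 0.7]
width: 1.001
t: 3.42
ee_pos: [0.5758, -0.0664, 0.1105]
tcp_rot: [1.902, -2.5, -0.0]
contact_force: [-0.9, -0.3, 1.9]
width: 0.261
[ 0.1381505  -0.01905607] [-0.94198659 -0.31139646  1.92633363] [-0.06348856  0.17743991 -0.01669318] 22.181317490285196
```

```bash
python3 -m handwheel '[{"claw":0,"x":-0.03,"y":0.01,"z":0.9,"turn":0},{"claw":0,"x":-0.09,"y":0.02,"z":0.9,"turn":0},{"claw":0,"x":-0.14,"y":0.04,"z":0.89,"turn":0},{"claw":0,"x":0,"y":0,"z":0,"turn":0}]'; python3 -m handwheel '[{"claw":0,"x":-0.2,"y":0.06,"z":0.88,"turn":0},{"claw":0,"x":-0.25,"y":0.07,"z":0.86,"turn":0},{"claw":0,"x":0,"y":0,"z":0,"turn":0},{"claw":0,"x":0,"y":0,"z":0,"turn":0}]'
python3 - <<'E'
from h import *
s=read_state();print(w2b(s["ee_pos"]),s["contact_force"],s["wrist_torque"],s["width"]*85)
t=load("top");d=load("side");crop(d,(225,100),150,110,5,"pics/s4.png")
E
```

```text
t: 3.75
ee_pos: [0.5722, -0.0654, 0.1384]
tcp_rot: [1.901, -2.499, -0.003]
contact_force: [-2.0, 0.3, -4.2]
width: 0.257
t: 4.08
ee_pos: [0.5673, -0.064, 0.1548]
tcp_rot: [1.901, -2.498, -0.003]
contact_force: [-3.6, 0.6, -4.0]
width: 0.258
[ 0.12932193 -0.01908089] [-3.62106026  0.6362233  -3.95172559] [-0.07132913  0.39090962 -0.00426568] 21.942441084221507
```

View pics/s4.png

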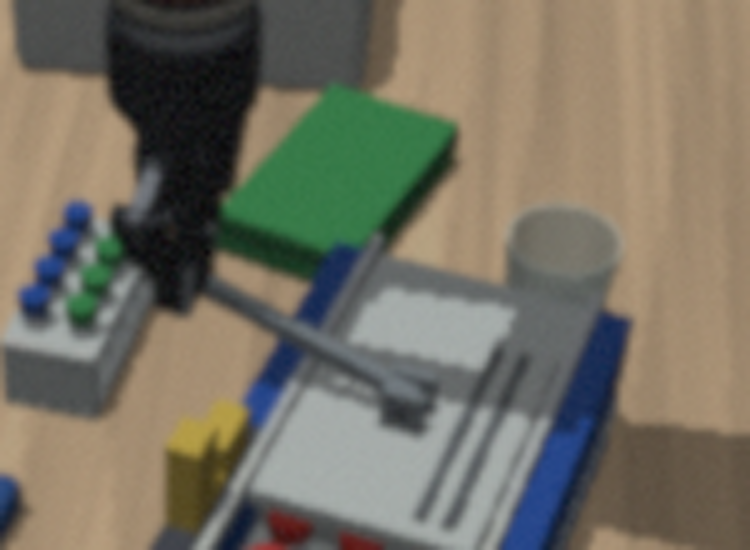

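The bar is up about 44 mm and the grip hold is good. I start sliding.

```bash
python3 -m handwheel '[{"claw":0,"x":0.27,"y":0.96,"z":0,"turn":0},{"claw":0,"x":0.27,"y":0.96,"z":0,"turn":0},{"claw":0,"x":0.27,"y":0.96,"z":0,"turn":0},{"claw":0,"x":0.27,"y":0.96,"z":0,"turn":0},{"claw":0,"x":0,"y":0,"z":0,"turn":0},{"claw":0,"x":0,"y":0,"z":0,"turn":0}]'
python3 - <<'E'
from h import *
s=read_state();print(w2b(s["ee_pos"]),s["ee_pos"][2],s["contact_force"],Y@s["contact_force"][:2],s["wrist_torque"],s["width"]*85)
t=load("top");d=load("side");crop(d,(225,100),150,110,5,"pics/s5.png");crop(t,(185,170),160,120,5,"pics/t5.png")
E
```

```text
t: 4.68
ee_pos: [0.5786, -0.0244, 0.1539]
tcp_rot: [1.902, -2.499, -0.006]
contact_force: [-3.0, 4.1, -3.1]
width: 0.259
[0.12948416 0.02212332] 0.15389897226418875 [-3.04070963  4.06490937 -3.09776706] 3.0884905710798325 [0.50516242 0.57937246 0.01670475] 22.035347052411304
```

View pics/s5.png

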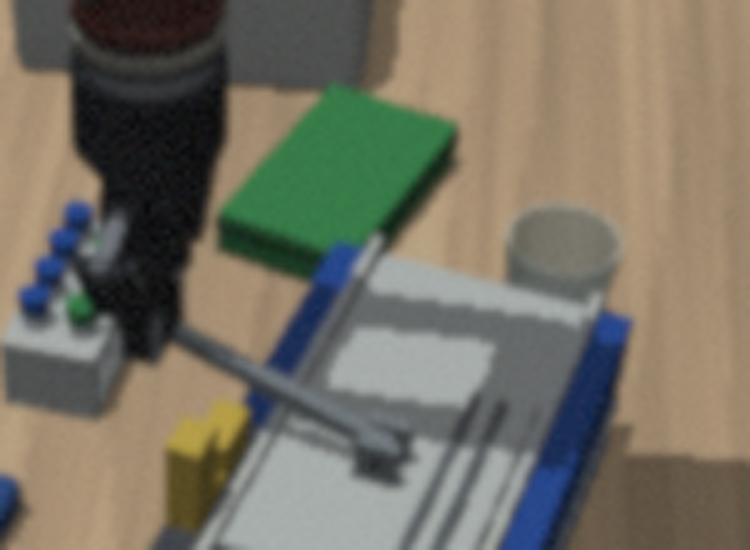

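View pics/t5.png

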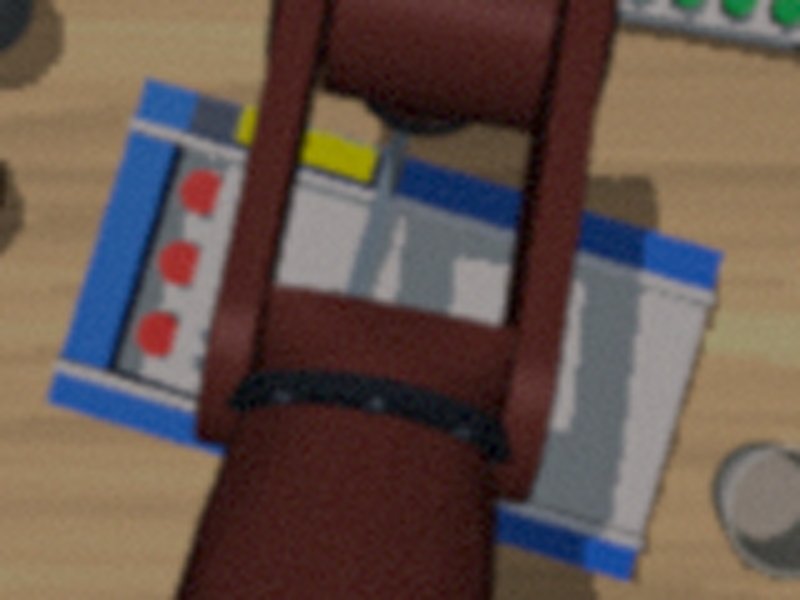

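The lid has moved about 41 mm with the bar, and the bar's tip is just before the lip. I continue across it more slowly.

```bash
python3 -m handwheel '[{"claw":0,"x":0.13,"y":0.48,"z":0,"turn":0},{"claw":0,"x":0.13,"y":0.48,"z":0,"turn":0},{"claw":0,"x":0,"y":0,"z":0,"turn":0}]'; python3 -m handwheel '[{"claw":0,"x":0.13,"y":0.48,"z":0,"turn":0},{"claw":0,"x":0.13,"y":0.48,"z":0,"turn":0},{"claw":0,"x":0.13,"y":0.48,"z":0,"turn":0},{"claw":0,"x":0.13,"y":0.48,"z":0,"turn":0},{"claw":0,"x":0.13,"y":0.48,"z":0,"turn":0},{"claw":0,"x":0,"y":0,"z":0,"turn":0}]'
python3 - <<'E'
from h import *
s=read_state();print(w2b(s["ee_pos"]),s["ee_pos"][2],s["contact_force"],Y@s["contact_force"][:2],s["wrist_torque"],s["width"]*85)
d=load("side");crop(d,(225,120),150,110,5,"pics/s6.png")
E
```

```text
t: 5.03
ee_pos: [0.581, -0.016, 0.1539]
tcp_rot: [1.901, -2.498, -0.004]
contact_force: [-5.9, 1.6, -3.9]
width: 0.259
t: 5.53
ee_pos: [0.5876, 0.0079, 0.1539]
tcp_rot: [1.901, -2.498, -0.003]
contact_force: [-4.7, 1.5, -4.2]
width: 0.255
[0.12938682 0.05565867] 0.15392100818583773 [-4.74880561  1.4717628  -4.1989845 ] 0.1294229808321929 [ 0.04553117  0.69976539 -0.05105718] 21.686961035917342
```

View pics/s6.png

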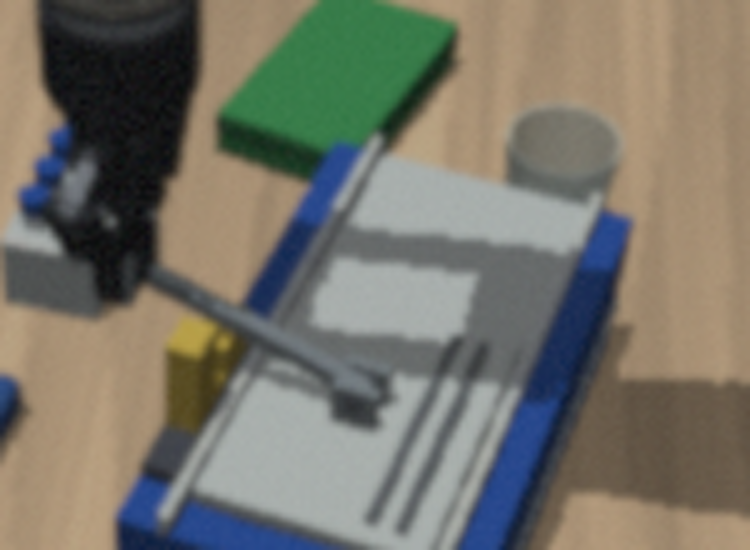

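```bash
cat > st.py <<'E'
from h import *
s=read_state();print(w2b(s["ee_pos"]).round(4),s["ee_pos"][2].round(4),"Fy_box",(Y@s["contact_force"][:2]).round(2),"Fx",(X@s["contact_force"][:2]).round(2),"tq",s["wrist_torque"].round(2),s["t"])
E
python3 -m handwheel '[{"claw":0,"x":0.08,"y":0.29,"z":0,"turn":0},{"claw":0,"x":0.08,"y":0.29,"z":0,"turn":0},{"claw":0,"x":0.08,"y":0.29,"z":0,"turn":0},{"claw":0,"x":0,"y":0,"z":0,"turn":0},{"claw":0,"x":0,"y":0,"z":0,"turn":0}]'>/dev/null; python3 st.py
python3 -m handwheel '[{"claw":0,"x":0.03,"y":0.1,"z":0,"turn":0},{"claw":0,"x":0.03,"y":0.1,"z":0,"turn":0},{"claw":0,"x":0,"y":0,"z":0,"turn":0}]' >/dev/null;python3 st.py
python3 -m handwheel '[{"claw":0,"x":0.03,"y":0.1,"z":0,"turn":0},{"claw":0,"x":0,"y":0,"z":0,"turn":0},{"claw":0,"x":0,"y":0,"z":0,"turn":0}]' >/dev/null;python3 st.py
```

```text
[0.1294 0.0643] 0.1539 Fy_box -0.74 Fx -5.24 tq [-0.04  0.73  0.06] 6.0
[0.1294 0.066 ] 0.1539 Fy_box -1.62 Fx -5.72 tq [-0.13  0.8  -0.03] 6.25
[0.1293 0.0669] 0.1539 Fy_box -2.23 Fx -4.85 tq [-0.16  0.72 -0.04] 6.5
```

```bash
for i in 1; do python3 -m handwheel '[{"claw":0,"x":0.03,"y":0.1,"z":0,"turn":0},{"claw":0,"x":0,"y":0,"z":0,"turn":0}]' >/dev/null;python3 st.py; done
python3 -m handwheel '[{"claw":0,"x":0.03,"y":0.1,"z":0,"turn":0},{"claw":0,"x":0,"y":0,"z":0,"turn":0}]' >/dev/null;python3 st.py
python3 -m handwheel '[{"claw":0,"x":0.03,"y":0.1,"z":0,"turn":0},{"claw":0,"x":0,"y":0,"z":0,"turn":0}]' >/dev/null;python3 st.py
```

```text
[0.1293 0.068 ] 0.1538 Fy_box -1.72 Fx -5.55 tq [-0.17  0.68 -0.03] 6.6667
[0.1294 0.069 ] 0.1538 Fy_box -1.86 Fx -5.62 tq [-0.17  0.83 -0.  ] 6.8333
[0.1294 0.07  ] 0.1538 Fy_box -1.89 Fx -5.37 tq [-0.13  0.79  0.02] 7.0
```

Friction is steady at about 2 N with no contact yet. I go on in 1 mm steps, one call at a time.

```bash
python3 -m handwheel '[{"claw":0,"x":0.03,"y":0.1,"z":0,"turn":0},{"claw":0,"x":0,"y":0,"z":0,"turn":0}]' >/dev/null;python3 st.py
```

```text
[0.1294 0.0711] 0.1538 Fy_box -1.78 Fx -5.05 tq [-0.15  0.8  -0.02] 7.1667
```

```bash
python3 -m handwheel '[{"claw":0,"x":0.02,"y":0.08,"z":0,"turn":0},{"claw":0,"x":0,"y":0,"z":0,"turn":0}]' >/dev/null;python3 st.py
```

```text
[0.1293 0.0719] 0.1538 Fy_box -2.56 Fx -4.48 tq [-0.17  0.77  0.02] 7.3333
```

```bash
python3 -m handwheel '[{"claw":0,"x":0.02,"y":0.07,"z":0,"turn":0},{"claw":0,"x":0,"y":0,"z":0,"turn":0}]' >/dev/null;python3 st.py
```

```text
[0.1293 0.0726] 0.1538 Fy_box -1.65 Fx -4.76 tq [-0.18  0.81  0.04] 7.5
```

```bash
python3 -m handwheel '[{"claw":0,"x":0.02,"y":0.07,"z":0,"turn":0},{"claw":0,"x":0,"y":0,"z":0,"turn":0}]' >/dev/null;python3 st.py
python3 - <<'E'
from h import *
d=load("side");crop(d,(225,130),120,90,6,"pics/s7.png")
E
```

```text
[0.1293 0.073 ] 0.1538 Fy_box -2.84 Fx -5.57 tq [-0.29  0.78 -0.02] 7.6667
```

View pics/s7.png

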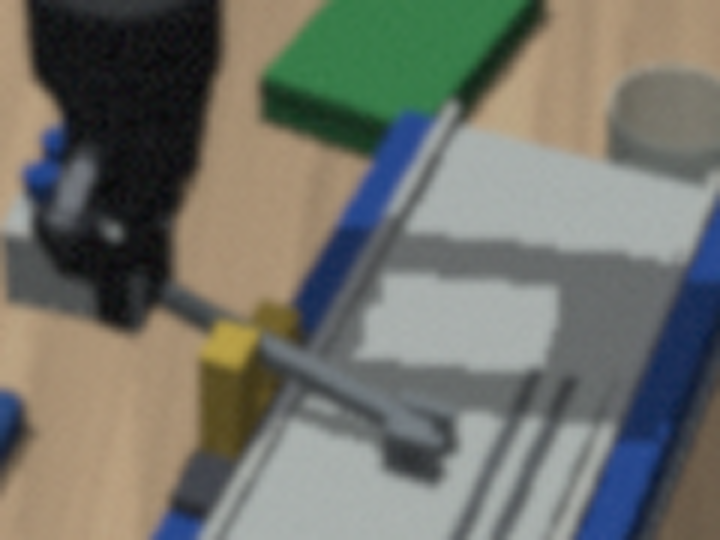

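The torque jumped from -0.17 to -0.29 and the tool moved only 0.4 mm of the 0.7 mm commanded. In the side view the bar meets the stop near (245,345). That suggests first contact, so I confirm with a small step.

```bash
python3 -m handwheel '[{"claw":0,"x":0.01,"y":0.04,"z":0,"turn":0},{"claw":0,"x":0,"y":0,"z":0,"turn":0}]' >/dev/null;python3 st.py
```

```text
[0.1293 0.073 ] 0.1538 Fy_box -3.34 Fx -4.5 tq [-0.42  0.76 -0.01] 7.8833
```

```bash
python3 -m handwheel '[{"claw":0,"x":0.01,"y":0.04,"z":0,"turn":0},{"claw":0,"x":0,"y":0,"z":0,"turn":0}]' >/dev/null;python3 st.py
```

```text
[0.1293 0.0731] 0.1538 Fy_box -4.51 Fx -5.44 tq [-0.49  0.91  0.04] 8.05
```

Contact is confirmed: motion stopped at y = 0.073 while the force climbed to only 4.5 N. I ease off to relieve the push, then lower along the arc.

```bash
python3 -m handwheel '[{"claw":0,"x":-0.04,"y":-0.13,"z":0,"turn":0},{"claw":0,"x":0,"y":0,"z":0,"turn":0},{"claw":0,"x":0,"y":0,"z":0,"turn":0}]' >/dev/null;python3 st.py
python3 -m handwheel '[{"claw":0,"x":0.13,"y":-0.04,"z":-0.43,"turn":0},{"claw":0,"x":0.12,"y":-0.03,"z":-0.43,"turn":0},{"claw":0,"x":0.1,"y":-0.03,"z":-0.44,"turn":0},{"claw":0,"x":0.1,"y":-0.03,"z":-0.44,"turn":0},{"claw":0,"x":0,"y":0,"z":0,"turn":0}]' >/dev/null;python3 st.py
```

```text
[0.1293 0.073 ] 0.1539 Fy_box -1.72 Fx -5.2 tq [-0.1   0.71 -0.03] 8.3
[0.1346 0.0731] 0.1371 Fy_box -1.75 Fx -5.26 tq [0.02 1.34 0.04] 8.7167
```

```bash
python3 -m handwheel '[{"claw":0,"x":-0.03,"y":-0.1,"z":0,"turn":0},{"claw":0,"x":0,"y":0,"z":0,"turn":0},{"claw":0,"x":0,"y":0,"z":0,"turn":0}]' >/dev/null;python3 st.py
python3 - <<'E'
from h import *
d=load("side");crop(d,(225,130),120,90,6,"pics/s8.png")
E
```

```text
[0.1345 0.073 ] 0.1378 Fy_box -0.24 Fx -5.66 tq [0.36 1.3  0.03] 8.9667
```

View pics/s8.png

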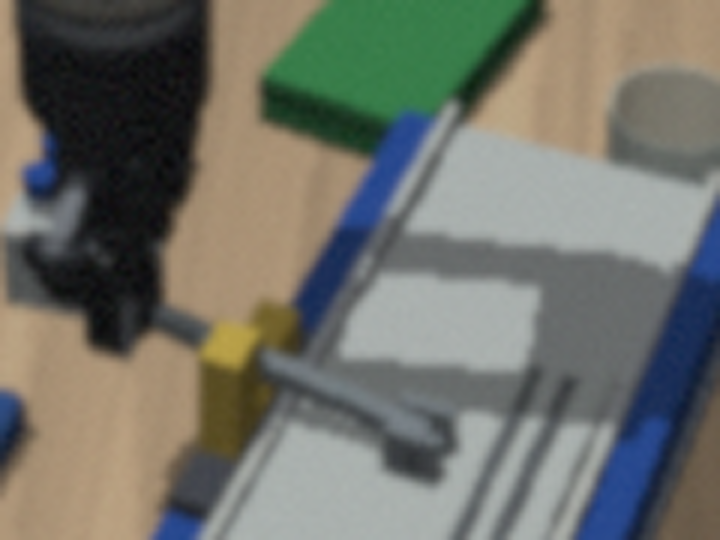

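```bash
sed -i 's/"tq"/"Fz",s["contact_force"][2].round(2),"tq"/' st.py; python3 -m handwheel '[{"claw":0,"x":0.04,"y":-0.01,"z":-0.25,"turn":0},{"claw":0,"x":0.04,"y":-0.01,"z":-0.25,"turn":0},{"claw":0,"x":0.04,"y":-0.01,"z":-0.25,"turn":0},{"claw":0,"x":0,"y":0,"z":0,"turn":0}]' >/dev/null;python3 st.py
```

```text
[0.1363 0.073 ] 0.1303 Fy_box 0.6 Fx -4.82 Fz 2.13 tq [0.39 1.24 0.2 ] 9.35
```

```bash
python3 -m handwheel '[{"claw":0,"x":0.03,"y":-0.01,"z":-0.25,"turn":0},{"claw":0,"x":0.03,"y":-0.01,"z":-0.25,"turn":0},{"claw":0,"x":0.02,"y":0,"z":-0.25,"turn":0},{"claw":0,"x":0,"y":0,"z":0,"turn":0}]' >/dev/null;python3 st.py
```

```text
[0.138 0.073] 0.1226 Fy_box -0.07 Fx -2.35 Fz 3.64 tq [0.35 0.94 0.19] 9.6833
```

```bash
python3 -m handwheel '[{"claw":0,"x":0.01,"y":0,"z":-0.2,"turn":0},{"claw":0,"x":0.01,"y":0,"z":-0.2,"turn":0},{"claw":0,"x":0.01,"y":0,"z":-0.2,"turn":0},{"claw":0,"x":0,"y":0,"z":0,"turn":0}]' >/dev/null;python3 st.py
```

```text
[0.1392 0.073 ] 0.1166 Fy_box 0.04 Fx 1.18 Fz 1.93 tq [0.17 0.31 0.14] 10.0167
```

```bash
python3 -m handwheel '[{"claw":0,"x":0.01,"y":0,"z":-0.2,"turn":0},{"claw":0,"x":0,"y":0,"z":-0.2,"turn":0},{"claw":0,"x":0,"y":0,"z":0,"turn":0}]' >/dev/null;python3 st.py
python3 - <<'E'
from h import *
d=load("side");crop(d,(225,130),120,90,6,"pics/s9.png")
E
```

```text
[0.1395 0.073 ] 0.1127 Fy_box 0.05 Fx 3.1 Fz 2.03 tq [ 0.04 -0.11  0.03] 10.2667
```

View pics/s9.png

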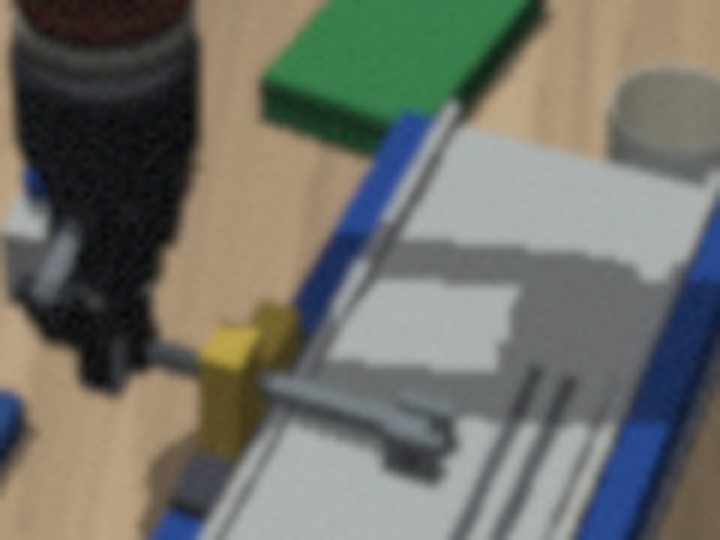

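The bar sits in the notch about 2 mm above level and all forces are small. I release it.

```bash
python3 -m handwheel '[{"claw":0,"x":0,"y":0,"z":-0.15,"turn":0},{"claw":0,"x":0,"y":0,"z":0,"turn":0}]' >/dev/null;python3 st.py; python3 -m handwheel '[{"claw":0.6,"x":0,"y":0,"z":0,"turn":0},{"claw":0.9,"x":0,"y":0,"z":0,"turn":0},{"claw":0.9,"x":0,"y":0,"z":0,"turn":0},{"claw":0.9,"x":0,"y":0,"z":0,"turn":0},{"claw":0.9,"x":0,"y":0,"z":0,"turn":0},{"claw":0.9,"x":0,"y":0,"z":0,"turn":0}]'; python3 st.py
python3 - <<'E'
from h import *
d=load("side");crop(d,(225,130),120,90,6,"pics/s10.png")
E
```

```text
[0.1395 0.073 ] 0.1115 Fy_box -0.15 Fx 4.61 Fz 3.36 tq [-0.06 -0.25  0.09] 10.4833
t: 10.98
ee_pos: [0.5998, 0.0223, 0.1103]
tcp_rot: [1.902, -2.5, -0.001]
contact_force: [1.0, 0.7, 0.9]
width: 0.899
[0.1371 0.0729] 0.1103 Fy_box 0.92 Fx 0.73 Fz 0.91 tq [-0.02  0.01  0.03] 10.9833
```

View pics/s10.png

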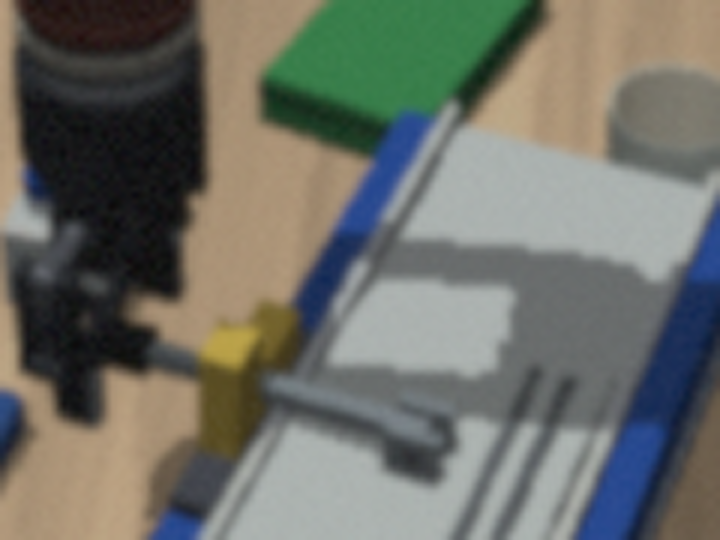

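The fingers are open and clear on both sides of the grip, so I rise straight up and move away to get a clear view.

```bash
python3 -m handwheel '[{"claw":0.9,"x":0,"y":0,"z":1,"turn":0},{"claw":0.9,"x":0,"y":0,"z":2,"turn":0},{"claw":0.9,"x":0,"y":0,"z":3.5,"turn":0},{"claw":0.9,"x":0,"y":0,"z":3.5,"turn":0},{"claw":0.9,"x":0,"y":0,"z":3.5,"turn":0},{"claw":0.9,"x":0,"y":0,"z":3.5,"turn":0}]'
python3 -m handwheel '[{"claw":0.9,"x":0,"y":-3,"z":0,"turn":0},{"claw":0.9,"x":0,"y":-3.5,"z":0,"turn":0},{"claw":0.9,"x":0,"y":-3.5,"z":0,"turn":0},{"claw":0.9,"x":0,"y":-3.5,"z":0,"turn":0},{"claw":0.9,"x":0,"y":-3.5,"z":0,"turn":0},{"claw":0.9,"x":0,"y":-3.5,"z":0,"turn":0},{"claw":0.9,"x":0,"y":-3.5,"z":0,"turn":0},{"claw":0.9,"x":0,"y":-3.5,"z":0,"turn":0},{"claw":0.9,"x":0,"y":-3.5,"z":0,"turn":0},{"claw":0.9,"x":0,"y":0,"z":0,"turn":0}]'
python3 - <<'E'
from h import *
t=load("top");d=load("side")
crop(t,(185,130),160,150,4,"pics/t11.png");crop(d,(225,130),120,90,6,"pics/s11.png");cv2.imwrite("pics/tf.png",t["image"])
o=cv2.imread("pics/top0.png")
for n,i,(x0,y0,x1,y1) in(("top",t["image"],(225,160,285,205)),("side",d["image"],(225,160,290,215))):
    b=np.zeros(i.shape[:2],np.uint8);b[y0:y1,x0:x1]=i[y0:y1,x0:x1].max(2)<45
    k,l,st,c=cv2.connectedComponentsWithStats(b);print(n,[(st[j].tolist(),c[j].round(1).tolist()) for j in range(1,k) if st[j,4]>8])
E
```

```text
t: 11.53
ee_pos: [0.6, 0.0223, 0.2832]
tcp_rot: [-1.902, 2.5, -0.001]
contact_force: [1.2, -0.9, 0.7]
width: 0.905
t: 12.37
ee_pos: [0.5993, -0.2945, 0.2814]
tcp_rot: [1.893, -2.504, 0.006]
contact_force: [0.3, 0.6, 0.5]
width: 0.897
top [([246, 172, 10, 11, 64], [250.4, 177.0])]
side [([239, 182, 11, 9, 63], [243.9, 186.6])]
```

View pics/t11.png

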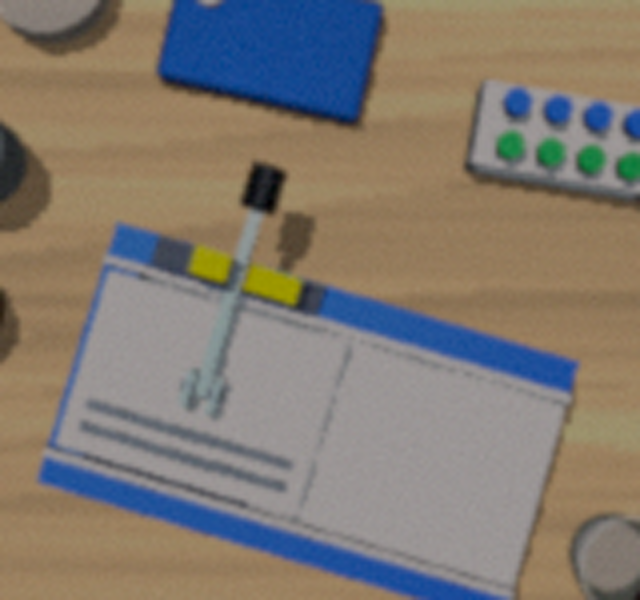

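View pics/s11.png

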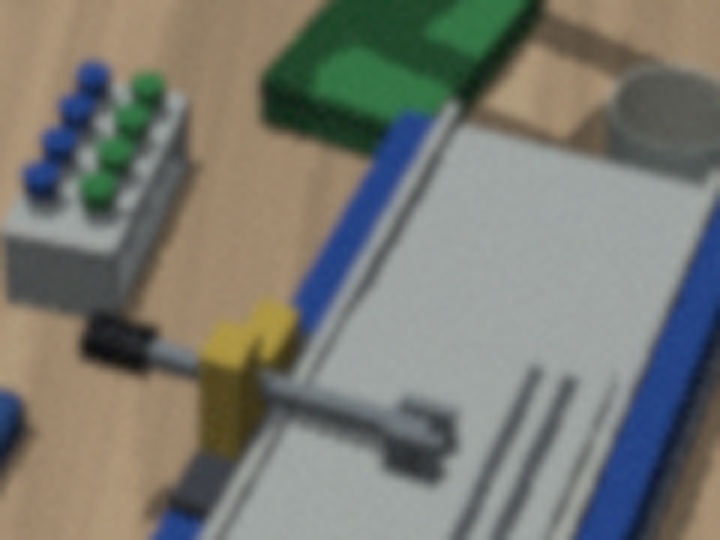

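Run:
```python
from h import *
t=load("top");s=load("side")
k,e=tri(t,(250.4,177.0),s,(243.9,186.6));print("knob",k.round(4),e.round(4),w2b(k).round(4),"lid",(w2b(k)[1]+.0325).round(4))
for n,d in(("top",t),("side",s)):
    o=cv2.imread(f"pics/{n}0.png");h=[cv2.inRange(cv2.cvtColor(i,cv2.COLOR_BGR2HSV),(22,120,80),(35,255,255)) for i in(o,d["image"])]
    print(n,"yellow bbox before/after",[cv2.boundingRect(cv2.findNonZero(x)) for x in h])
    df=cv2.absdiff(o,d["image"]).max(2);cv2.imwrite(f"pics/d{n}.png",np.clip(df.astype(int)*3,0,255))
st=read_state();print(st["contact_force"],st["t"])
```

```text
knob [0.6002 0.0232 0.1282] 0.0036 [0.1374 0.0738] lid 0.1063
top yellow bbox before/after [(232, 191, 29, 15), (232, 191, 29, 16)]
side yellow bbox before/after [(258, 180, 16, 26), (259, 180, 15, 26)]
[ 0.01024164 -0.29853804  0.05481022] 12.5667[ WARN:0@11.148] global loadsave.cpp:1063 imwrite_ Unsupported depth image for selected encoder is fallbacked to CV_8U.
```

View pics/dtop.png

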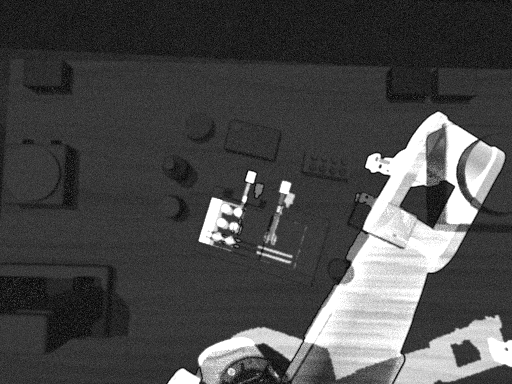

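The difference image shows changes only at the lid, the bar and the robot. The grip is at 128 mm height, the keeper hasn't moved, and no bystander has shifted. I'm handing the job in.

```bash
python3 -c "
from rig import ctrl
print(ctrl.finish_job())"
```

```text
the job is handed in; nothing more can be done
None
```

The cool box is closed and latched, and I've handed the job in at about 12.6 s of the 38 s allowed.

**What I did:** I gripped the black grip and raised the bar about 43 mm along its arc. I then slid the lid from a reading of about 0.013 to about 0.106 and felt for the back stop in steps of 1 mm or less. The push at contact was about 4.5 N, of which about 2 N was lid friction. I eased off, lowered the bar into the notch, let go and moved the arm away.

**Last checks:**
- **Latch:** the grip is at 128.2 mm height, so the bar is level and fully down. The views show it in the notch against the stop.
- **Lid:** the opening is covered.
- **Keeper:** it is in the same place as before, within 1 pixel.
- **Bystanders:** the top view shows no change apart from the lid, the bar, the robot and its shadow. The arm and its shadow cover part of that view; the green box lies partly behind them.
- **Robot:** the force on the tool is about zero.

**What disagreed:**
- **Position:** the camera and the arm gave the grip's position along the box as 0.0738 and 0.0730 m, which is within the calibration error.
- **Ease-off:** easing off relieved the push, but the bar's measured position did not move, so it went down lightly against the stop.

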